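# Serve the round cracker with the lifter

### The arm

A 7-joint arm with a two-finger parallel gripper is mounted at the origin on a cart in front of the work surface, level with it; the furniture and walls round the work are solid. World frame = base frame: x ahead of the robot, y to its left, z up, the work surface at z = 0. Lengths are in m, angles in rad, forces in N, time in s.
With the tool pointing down it reaches from about 0.375 to 0.925 m from the base axis. Payload 3.1 kg.
Tool frame: the origin (TCP) lies at the very end of the fingers, on their centre line; the grasp point (between the pads) lies 19 mm behind it; z points along the fingers, y is the direction in which the jaws open and shut (so a half turn about z gives the same grasp; the last joint's range is limited). The gripper opens to 85 mm and grips with 20 to 120 N. Pads are 22 mm wide; open, the fingers measure 114 mm over their backs; the gripper's body (76 mm by 85 mm) begins 54 mm behind the grasp point. The pads swing forward as they close: fully open they stand 13 mm farther back than shut.
Start: joints at [1.185, 0.383, 0.044, 1.598, -0.018, 1.161, -0.05], TCP at [0.185, -0.623, 0.231] pointing down, gripper open.
Joint ranges: [-2.61, 2.61], [-0.41, 2.15], [-1.48, 1.57], [0, 2.5], [-1.57, 4.71], [0.05, 1.97], [-2.85, 2.85]. Speed limits (rad/s): [2.79, 2.79, 3.14, 3.14, 3.14, 3.14, 3.14].

### API

Orientations are given as a 3x3 rotation matrix whose columns are the frame's x, y, z axes.
In Python, from station import * gives the robot as it stands.
- The arm moves only by the tool play_rows, never from a script. Its arguments are lists of equal length, an entry for each row: "turn": the turn, a rotation vector about the world's x, y, z in degrees, a list of three; "delta_pos": the shift along the world's x, y, z in cm, a list of three; "grip": the finger opening in cm, from 0 to 8.54. A call has exactly 10 rows; each row shifts and turns the commanded pose from where the row before left it; what a row does not reach is not made up. A row lasts 1/8 s, in which the tool goes at most 62.5 mm and 10.7 degrees, less where a joint would pass 70% of its speed; a pose out of reach is approached as far as the arm can. A call is refused whole if a number of a shift passes 6.25 or a number of a turn 10.7, either way. A call with a gripper value outside its range is refused whole. The fingers move at their own pace and stop on an object; "squeeze" is the grip in N (left out, the last holds). Time passes only in rows, so rows that do not move let the fingers close, or fill a call up. It gives the time, the measured TCP pose, the force and the opening at its end, in the units of the state.
- observe(): the state, without advancing time (a new reading comes with each control period).
- capture(name): name is "scene" or "top"; returns the picture (400x640x3 uint8, red, green, blue); there is no depth.
- camera_info(name): a dict with "camera_matrix" (3x3 intrinsics, pixels), "R" (3x3) and "t" (3): a world point X has camera coordinates R X + t. Camera axes: x right, y down, z forward; pixel columns grow to the right and rows downward; lengths in m; the calibration is good to about 2 mm. A picture is of the moment at which its call begins. camera_info takes no time and is no camera call.
- job_done(): hands the job in, once; it reports no verdict.
The state is a dict: "clock": time; "joint_pos": joint angles; "qvel": joint speeds; "effort": joint torques, N m; "eef_pos": TCP position; "tool_rot": TCP orientation; "contact_force": force on the tool from outside, world axes, zero at the start; "wrist_torque": the same for the moment, N m; "grip_width": finger opening in m.
Only numpy, scipy, OpenCV 4.12 (cv2) and the standard library are available. Lean on these libraries where they do the work, as an engineer would, in place of code of your own. Each camera call takes 0.05 s, during which the arm holds its last target. There are 200 camera calls.

### The job

Two crackers lie on the counter against the wooden stop rail. Take the lifter by its handle, slide its blade under the round cracker, lift the cracker on the blade and tip it gently onto the middle of the plate, so that it ends lying flat and the same side up. Then lay the lifter flat on the counter, clear of the plate, and let go; do not touch the round cracker with the fingers, do not drop it from a height, and leave the square cracker, the plate and the pots and jars standing where they are.

Things in the scene. Friction and masses are not known exactly. Their poses are not given: they have to be found in the camera images.
- rail: low wooden stop rail, fixed to the counter, 208 mm long (y), 12 mm thick, 24 mm high. Origin: on the counter under the middle of its front face; x points out of that face, z up. Three cheeks (8 mm thick, 16 high) at y = -100, 0, 100 mm reach 19 mm out and leave two bays 92 mm clear. One cracker lies in each, 2 to 16 mm short of the face; pushed along -x it stops there
- round_mid (a point): centre, half-way up (5 mm), of the round cracker: a rigid baked disc, 64 mm across, 10 mm thick, 35 to 70 g; z up (top side). The edge is bevelled below: the underside is 54 mm across and widens to 64 mm at 3 mm height, so a thin blade rides under it. Friction on blade, rail and plate 0.28 to 0.42 (slides at 16 to 23 degrees of tilt)
- round_cracker: the round cracker; origin at the centre of its underside, z up
- square_mid (a point): centre, half-way up (5 mm), of the square cracker: 58 x 58 x 10 mm, same baked material; it stays where it is
- lifter_grip (a point): middle of the lifter's wooden handle: a straight bar 50 mm long (x), 16 mm wide (y), 24 mm high, 30 to 54 mm above the blade's underside, to be gripped from above across its width. x points along the blade to its tip, z up. The lifter weighs 130 to 190 g and starts flat on the counter
- lifter_tip (a point): middle of the blade's front edge, on its underside: 93.5 mm ahead of the handle's middle along x and 42 mm below it
- lifter: flat steel lifter like a small trowel: blade 120 mm long (x), 66 mm wide (y), 2 mm thick; origin at the centre of its underside, tip at x = +60 mm, handle's middle at x = -33.5 mm, z = 42 mm. The handle stands on two 10 mm steel posts at x = -50 and -17 mm; ahead of the front post's 16 mm foot the blade is bare for 69 mm, room for one cracker
- plate: round white plate, loose, 0.4 kg, 140 mm across the rim, rim 14 mm high; flat inside 5 mm above the counter out to 43 mm from the centre, then sloping up to the rim. Origin: centre of its underside
- mill_mid (a point): bystander: small mill with grey cap, 44 mm across, 90 mm high; point half-way up
- pepper_mid (a point): bystander: white pot with black lid, 55 mm across, 62 mm high; point half-way up
- mustard_mid (a point): bystander: white pot with red lid, 61 mm across, 48 mm high; point half-way up
- spice_jar_mid (a point): bystander: slim spice jar with dark cap, 41 mm across, 105 mm high; point half-way up

How it is judged:
By the outcome, as a careful person would: the job done as asked, in the order asked, and still so for the second after the job is handed in, with the robot touching nothing.
It also fails if it takes over 67 s, if anything falls off the work surface, if the arm or the gripper's body presses on something with over 40 N, if the wrist force passes 120 N, or if a joint passes its speed limit or range.

## Working session

There is one attempt and no reset: what is moved stays moved. The work goes in short steps, Python scripts to look and compute and a tool call to move; the robot and the scene stay as the last step left them, time stands still between calls to the robot, and variables do not carry over. Pictures are saved under pics/ and viewed, about 8 in all and at most 12, crops included, and the job is handed in when it is done.

Besides the shell and the picture viewer there is one more tool, called as name(argument=value, ...) on one line, values as JSON. play_rows: Moves the arm, as the interface text tells. Its arguments: {"type":"object","properties":{"turn":{"type":"array","items":{"type":"array","items":{"type":"number"}}},"delta_pos":{"type":"array","items":{"type":"array","items":{"type":"number"}}},"grip":{"type":"array","items":{"type":"number"}},"squeeze":{"type":"number"}},"required":["turn","delta_pos","grip"]}

```bash
mkdir -p pics
python3 - <<'E'
from station import *
import cv2
for n in ("scene","top"):
    im=capture(n); cv2.imwrite(f"pics/{n}0.png",im[:,:,::-1])
    c=camera_info(n); print(n,c["camera_matrix"],c["R"],c["t"])
o=observe(); print(o["clock"],o["eef_pos"],o["tool_rot"],o["grip_width"],o["contact_force"])
E
```

```text
scene [[464.27259766   0.         311.39976553]
 [  0.         464.27259766 187.55873631]
 [  0.           0.           1.        ]] [[-0.885035   -0.46484268  0.02518602]
 [-0.22363933  0.37710024 -0.8987663 ]
 [ 0.40828728 -0.80107221 -0.43770402]] [0.50057395 0.15952231 0.81620397]
top [[492.72761846   0.         322.70676211]
 [  0.         492.72761846 195.95359226]
 [  0.           0.           1.        ]] [[ 0.12165413 -0.99255543  0.00582957]
 [-0.97020805 -0.12015072 -0.21038095]
 [ 0.20951518  0.01993782 -0.9776021 ]] [0.02033931 0.55969069 1.03124201]
0.1 [ 0.18427581 -0.6224262   0.22999191] [[ 9.58843237e-01  2.83934877e-01 -7.95552662e-04]
 [ 2.83935969e-01 -9.58840510e-01  2.28963389e-03]
 [-1.12701201e-04 -2.42128599e-03 -9.99997062e-01]] 0.08525768590786216 [ 0.28005235  0.02032081 -0.90718481]
```

View pics/scene0.png

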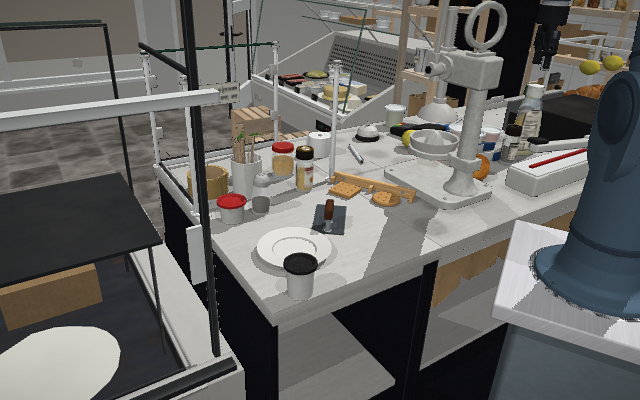

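View pics/top0.png

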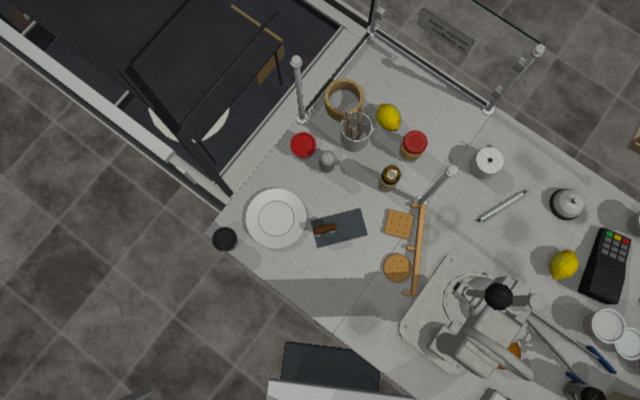

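The scene view shows the rail at about (375,187), the crackers at (347,188) and (386,199), the lifter at (330,215) and the plate at (292,248). In the top view the rail is at (418,250), the square cracker at (399,222), the round one at (397,267), the lifter at (340,228) and the plate at (276,218). I'll enlarge both.

Run:
```python
import cv2
a=cv2.imread("pics/top0.png")[165:305,205:445]; a=cv2.resize(a,None,fx=3.3333,fy=3.3333,interpolation=cv2.INTER_CUBIC)
cv2.imwrite("pics/topc.png",a)
b=cv2.imread("pics/scene0.png")[160:310,210:430]; b=cv2.resize(b,None,fx=3.6,fy=3.6,interpolation=cv2.INTER_CUBIC)
cv2.imwrite("pics/scenec.png",b)
```

```text
(no output)
```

View pics/topc.png

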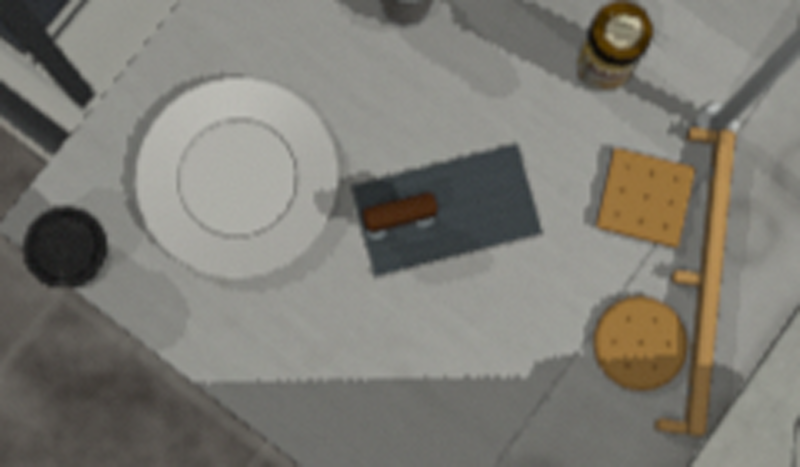

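View pics/scenec.png

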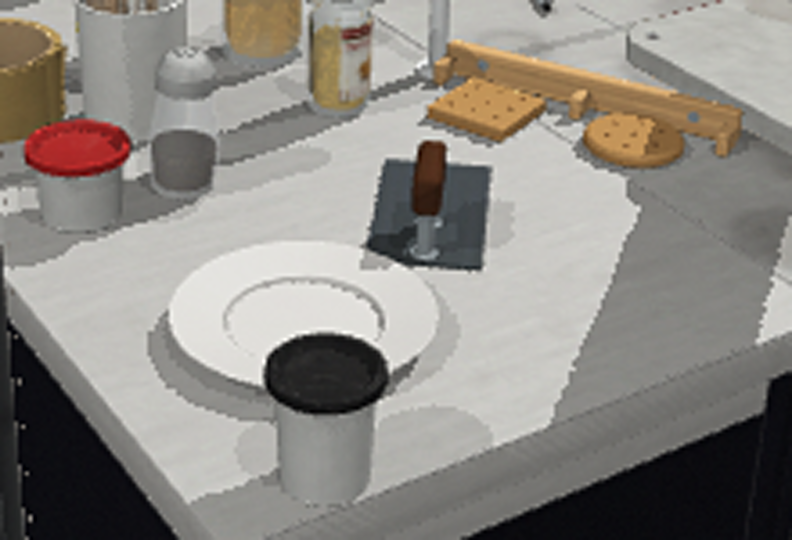

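The crops show the blade corners, handle, crackers, rail and plate clearly, so I'll triangulate them.

```bash
cat > geo.py <<'E'
from station import *
import numpy as np
def ray(n,uv):
    c=camera_info(n);K,R,t=(np.array(c[k]) for k in("camera_matrix","R","t"))
    d=R.T@np.linalg.solve(K,[uv[0],uv[1],1.]); return -R.T@t,d/np.linalg.norm(d)
def onz(n,uv,z):
    o,d=ray(n,uv); return o+d*(z-o[2])/d[2]
def tri(a,b):
    (o,d),(p,e)=ray("top",a),ray("scene",b)
    s=np.linalg.lstsq(np.c_[d,-e],p-o,rcond=None)[0]; A,B=o+s[0]*d,p+s[1]*e
    return (A+B)/2,np.linalg.norm(A-B)
def proj(n,X):
    c=camera_info(n);K,R,t=(np.array(c[k]) for k in("camera_matrix","R","t"))
    q=K@(R@np.array(X)+t); return q[:2]/q[2]
E
python3 - <<'E'
from geo import *
np.set_printoptions(precision=4,suppress=True)
T=lambda u,v:((u+.5)/3.3333+205-.5,(v+.5)/3.3333+165-.5)
S=lambda u,v:((u+.5)/3.6+210-.5,(v+.5)/3.6+160-.5)
pts=dict(tipL=((518,145),(385,159),.002),tipR=((541,232),(492,167),.002),rearR=((374,276),(482,269),.002),rearL=((352,186),(368,247),.002),
handle=((400,212),(431,165),.054),round=((640,342),(633,136),.01),square=((647,197),(487,107),.01),
railL=((714,133),(449,45),.024),railR=((690,432),(738,112),.024),plate=((238,178),(304,316),.014),inner=((238,178),(304,318),.005),
pepper=((65,247),(327,373),.062))
for k,(a,b,z) in pts.items():
    p,g=tri(T(*a),S(*b)); print(k,p,"gap %.4f"%g,"top@z",onz("top",T(*a),z)[:2],"scene@z",onz("scene",S(*b),z)[:2])
E
```

```text
tipL [0.5497 0.0009 0.0001] gap 0.0043 top@z [0.5472 0.0002] scene@z [0.5503 0.0043]
tipR [ 0.489  -0.022   0.0008] gap 0.0006 top@z [ 0.4885 -0.022 ] scene@z [ 0.4885 -0.0198]
rearR [ 0.4455  0.0888 -0.0003] gap 0.0018 top@z [0.4444 0.0884] scene@z [0.445  0.0924]
rearL [0.5047 0.1115 0.0077] gap 0.0027 top@z [0.5044 0.1113] scene@z [0.5104 0.1032]
handle [0.4848 0.0762 0.0485] gap 0.0026 top@z [0.4828 0.0757] scene@z [0.4819 0.0857]
round [ 0.4229 -0.0954  0.0069] gap 0.0027 top@z [ 0.4213 -0.0953] scene@z [ 0.4224 -0.0892]
square [ 0.5226 -0.0916  0.004 ] gap 0.0025 top@z [ 0.5204 -0.0912] scene@z [ 0.5192 -0.0801]
railL [ 0.5693 -0.1305  0.023 ] gap 0.0029 top@z [ 0.5677 -0.1308] scene@z [ 0.5699 -0.1283]
railR [ 0.3669 -0.1312  0.0228] gap 0.0028 top@z [ 0.3655 -0.1313] scene@z [ 0.3677 -0.1284]
plate [0.5007 0.1903 0.0083] gap 0.0030 top@z [0.4984 0.1891] scene@z [0.498 0.198]
inner [0.5008 0.1903 0.0072] gap 0.0028 top@z [0.4998 0.19  ] scene@z [0.5038 0.1877]
pepper [0.4334 0.2901 0.0577] gap 0.0018 top@z [0.4321 0.2888] scene@z [0.4315 0.2956]
```

Run:
```python
from geo import *
import cv2
np.set_printoptions(precision=3,suppress=True)
print("press base scene",onz("scene",(465,190),.02),"board far/left corner top",onz("top",(400,335),.02),onz("top",(440,255),.02))
b=onz("scene",(465,190),.02)
for z in (.2,.3,.35,.4,.45,.5): print(z,proj("scene",[b[0],b[1],z]),proj("top",[b[0],b[1],z]))
print("spice/mustard/mill top",onz("top",(391,172),.105),onz("top",(303,145),.048),onz("top",(327,155),.09),"jar red",onz("top",(414,140),.1),"post",onz("top",(452,170),.2))
c=cv2.imread("pics/top0.png")[160:400,380:640]; d=cv2.imread("pics/scene0.png")[0:240,380:640]
cv2.imwrite("pics/press.png",np.hstack([cv2.resize(x,(400,369),interpolation=cv2.INTER_CUBIC) for x in (c,d)]))
```

```text
press base scene [ 0.269 -0.201  0.02 ] board far/left corner top [ 0.276 -0.114  0.02 ] [ 0.459 -0.188  0.02 ]
0.2 [479.216 115.035] [463.46  351.912]
0.3 [488.126  68.047] [481.236 358.087]
0.35 [492.894  42.901] [491.882 361.786]
0.4 [497.892  16.548] [504.031 366.007]
0.45 [503.135 -11.102] [518.025 370.869]
0.5 [508.642 -40.145] [534.319 376.53 ]
spice/mustard/mill top [ 0.613 -0.051  0.105] [0.668 0.148 0.048] [0.639 0.09  0.09 ] jar red [ 0.693 -0.095  0.1  ] post [ 0.605 -0.158  0.2  ]
```

View pics/press.png

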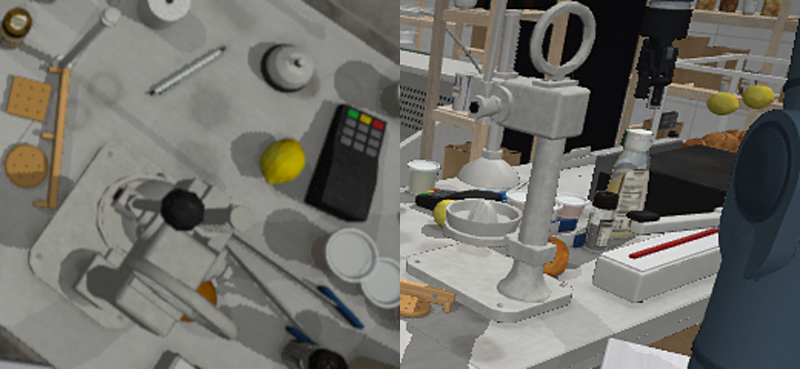

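The press column stands at about (0.27,-0.20) and its lever ring reaches z≈0.42. I'll check the post next to the rail before choosing a route.

Run:
```python
from geo import *
np.set_printoptions(precision=3,suppress=True)
for nm,a,b in (("post top",(452,170),(335,64)),("post2 top",(297,62),(277,44)),("ring top?",(495,375),(487,2)),("knob",(499,297),(432,70))):
    p,g=tri(a,b); print(nm,p,round(g,3))
print(onz("top",(422,203),0),onz("scene",(333,180),0))
```

```text
post top [ 0.583 -0.137  0.282] 0.005
post2 top [0.64  0.124 0.382] 0.12
ring top? [ 0.274 -0.175  0.429] 0.032
knob [ 0.379 -0.23   0.277] 0.02
[ 0.578 -0.142  0.   ] [ 0.574 -0.132  0.   ]
```

Run:
```python
import numpy as np
th=np.radians(np.linspace(-73.5,8.9,17)); r=np.linspace(.649,.49,17)
p=np.c_[r*np.cos(th),r*np.sin(th)]*100
q=np.round(p,1); print(np.round(np.diff(q,axis=0),1).tolist()); print(p[0],p[-1])
```

```text
[[5.2, 2.8], [4.8, 3.2], [4.4, 3.7], [4.0, 3.9], [3.5, 4.2], [3.1, 4.5], [2.6, 4.7], [2.1, 4.8], [1.7, 4.9], [1.2, 4.9], [0.7, 5.0], [0.2, 4.9], [-0.3, 4.8], [-0.6, 4.7], [-1.1, 4.5], [-1.5, 4.3]]
[ 18.43259587 -62.22740079] [48.41003342  7.58080893]
```

play_rows(turn=[[0, 0, 0], [0, 0, 0], [0, 0, 0], [0, 0, 0], [0, 0, 0], [0, 0, 0], [0, 0, 0], [0, 0, 0], [0, 0, 0], [0, 0, 0]], delta_pos=[[0, 0, 3], [0, 0, 5], [0, 0, 5], [0, 0, 5], [0, 0, 5], [0, 0, 4], [0, 0, 0], [0, 0, 0], [0, 0, 0], [0, 0, 0]], grip=[5, 5, 5, 5, 5, 5, 5, 5, 5, 5], squeeze=60)

```text
clock: 1.35
eef_pos: [0.1844, -0.6229, 0.4994]
tool_rot: [[0.959, 0.284, -0.001], [0.284, -0.959, 0.003], [-0.0, -0.003, -1.0]]
contact_force: [-0.1, 0.1, -0.1]
grip_width: 0.0504
```

play_rows(turn=[[0, 0, 6], [0, 0, 6], [0, 0, 6], [0, 0, 6], [0, 0, 6], [0, 0, 6], [0, 0, 6], [0, 0, 6], [0, 0, 6], [0, 0, 6]], delta_pos=[[5.2, 2.8, 0], [4.8, 3.2, 0], [4.4, 3.7, 0], [4.0, 3.9, 0], [3.5, 4.2, 0], [3.1, 4.5, 0], [2.6, 4.7, 0], [2.1, 4.8, 0], [1.7, 4.9, 0], [1.2, 4.9, 0]], grip=[5, 5, 5, 5, 5, 5, 5, 5, 5, 5])

```text
clock: 2.6
eef_pos: [0.5109, -0.2053, 0.5004]
tool_rot: [[0.23, 0.973, -0.001], [0.973, -0.23, 0.001], [0.0, -0.001, -1.0]]
contact_force: [0.6, -0.6, -0.3]
grip_width: 0.0499
```

play_rows(turn=[[0, 0, 6], [0, 0, 6], [0, 0, 6], [0, 0, 6], [0, 0, 6], [0, 0, 4.9], [0, 0, 0], [0, 0, 0], [0, 0, 0], [0, 0, 0]], delta_pos=[[0.7, 5.0, 0], [0.2, 4.9, 0], [-0.3, 4.8, 0], [-0.6, 4.7, 0], [-1.1, 4.5, 0], [-1.5, 4.3, -2], [0, 0, -6], [0, 0, -6], [0, 0, -6], [0, 0, -6]], grip=[5, 5, 5, 5, 5, 5, 5, 5, 5, 5])

```text
clock: 3.85
eef_pos: [0.484, 0.0744, 0.2393]
tool_rot: [[-0.365, 0.931, 0.0], [0.931, 0.365, -0.001], [-0.001, 0.0, -1.0]]
contact_force: [1.1, 0.0, -1.2]
grip_width: 0.0498
```

play_rows(turn=[[0, 0, 0], [0, 0, 0], [0, 0, 0], [0, 0, 0], [0, 0, 0], [0, 0, 0], [0, 0, 0], [0, 0, 0], [0, 0, 0], [0, 0, 0]], delta_pos=[[0, 0, -4], [0, 0, -4], [0, 0, -4], [0, 0, -3], [0, 0, -2], [0, 0, 0], [0, 0, 0], [0, 0, 0], [0, 0, 0], [0, 0, 0]], grip=[5, 5, 5, 5, 5, 5, 5, 5, 5, 5])

```text
clock: 5.1
eef_pos: [0.4849, 0.0747, 0.0718]
tool_rot: [[-0.365, 0.931, 0.001], [0.931, 0.365, -0.0], [-0.0, 0.001, -1.0]]
contact_force: [-0.2, 0.3, 0.2]
grip_width: 0.05
```

```bash
cat > look.py <<'E'
import sys,cv2,numpy as np
from geo import *
def look(name,tb=(165,305,205,445),sb=(160,310,210,430)):
    out=[]
    for n,b in (("top",tb),("scene",sb)):
        im=capture(n)[:,:,::-1]; cv2.imwrite(f"pics/{name}_{n}.png",im)
        c=im[b[0]:b[1],b[2]:b[3]]; out.append(cv2.resize(c,(400,int(400*c.shape[0]/c.shape[1])),interpolation=cv2.INTER_CUBIC))
    h=max(o.shape[0] for o in out)
    cv2.imwrite(f"pics/{name}.png",np.hstack([cv2.copyMakeBorder(o,0,h-o.shape[0],0,0,cv2.BORDER_CONSTANT) for o in out]))
E
python3 - <<'E'
from look import *
look("above",(150,300,240,440),(120,270,260,420))
o=observe(); print(o["eef_pos"],o["contact_force"],proj("top",o["eef_pos"]),proj("scene",o["eef_pos"]))
E
```

```text
[0.48467837 0.07471088 0.07152422] [-0.48947599  1.07459595 -0.34789147] [325.28285701 226.24244741] [330.86193726 195.11391542]
```

View pics/above.png

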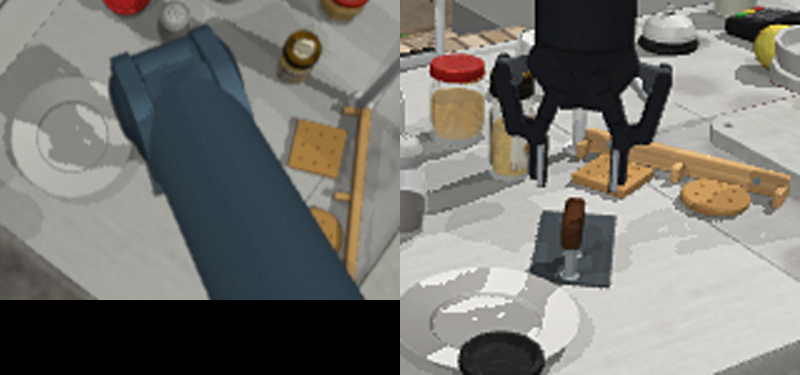

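The fingers straddle the handle: their midpoint at scene (331,195) matches the projection of the TCP. The handle sits about 2 mm toward the robot. Descend and grip.

play_rows(turn=[[0, 0, 0], [0, 0, 0], [0, 0, 0], [0, 0, 0], [0, 0, 0], [0, 0, 0], [0, 0, 0], [0, 0, 0], [0, 0, 0], [0, 0, 0]], delta_pos=[[-0.2, 0.1, -1.5], [0, 0, -1.5], [0, 0, -1.2], [0, 0, -0.6], [0, 0, 0], [0, 0, 0], [0, 0, 0], [0, 0, 0], [0, 0, 0], [0, 0, 0]], grip=[5, 5, 5, 5, 5, 3, 1, 1, 1, 1], squeeze=70)

```text
clock: 6.45
eef_pos: [0.4838, 0.0761, 0.0241]
tool_rot: [[-0.365, 0.931, 0.002], [0.931, 0.365, 0.001], [-0.0, 0.002, -1.0]]
contact_force: [1.8, 0.7, 5.9]
grip_width: 0.0149
```

play_rows(turn=[[0, 0, 0], [0, 0, 0], [0, 0, 0], [0, 0, 0], [0, 0, -3.4], [0, 0, -6], [0, 0, -6], [0, 0, -6], [0, 0, 0], [0, 0, 0]], delta_pos=[[0, 0, 0], [0, 0, 0.8], [0, 0, 1.2], [0, 0, 1], [-1, 0, 0], [-2, -0.5, 0], [-2, -1, 0], [-1.4, -0.8, 0], [0, 0, 0], [0, 0, 0]], grip=[1, 1, 1, 1, 1, 1, 1, 1, 1, 1])

```text
clock: 7.7
eef_pos: [0.4197, 0.0532, 0.0538]
tool_rot: [[-0.001, 1.0, 0.002], [1.0, 0.001, 0.001], [0.001, 0.002, -1.0]]
contact_force: [0.1, 0.4, -0.4]
grip_width: 0.0148
```

Run:
```python
from look import *
look("pre",(180,300,300,450),(160,270,280,430))
o=observe(); print(o["eef_pos"],o["tool_rot"][:,2],o["contact_force"],o["wrist_torque"])
p=o["eef_pos"]
for dy in (-.0935,): 
  for dx in (-.033,.033): print(proj("scene",[p[0]+dx,p[1]+dy,p[2]-.023]),proj("top",[p[0]+dx,p[1]+dy,p[2]-.023]))
```

```text
[0.41977059 0.0533917  0.05372178] [ 1.57816825e-03  8.00185469e-04 -9.99998435e-01] [ 0.94030913  0.87957726 -1.71212326] [ 0.00787844 -0.00694272 -0.0058133 ]
[394.49288806 201.72290269] [371.631459   279.24034708]
[365.70306006 194.62855928] [374.62584514 249.38209447]
```

View pics/pre.png

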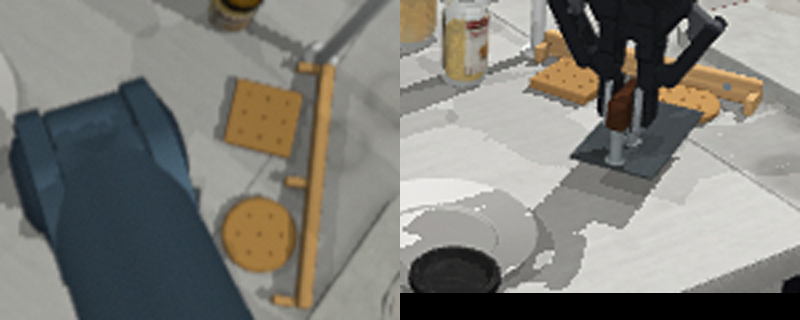

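The blade's right tip corner at scene (393.6,200.9) agrees with the prediction (394.5,201.7). The cracker hasn't moved and the blade is centred in the bay. Lowering to the counter.

play_rows(turn=[[0, 0, 0], [0, 0, 0], [0, 0, 0], [0, 0, 0], [0, 0, 0], [0, 0, 0], [0, 0, 0], [0, 0, 0], [0, 0, 0], [0, 0, 0]], delta_pos=[[0, 0, -1.2], [0, 0, -1], [0, 0, -0.4], [0, 0, -0.2], [0, 0, -0.1], [0, 0, -0.1], [0, 0, 0], [0, 0, 0], [0, 0, 0], [0, 0, 0]], grip=[1, 1, 1, 1, 1, 1, 1, 1, 1, 1])

```text
clock: 9.05
eef_pos: [0.4186, 0.0528, 0.0241]
tool_rot: [[0.0, 1.0, 0.0], [1.0, -0.0, -0.001], [-0.001, 0.0, -1.0]]
contact_force: [-2.2, 0.8, 5.1]
grip_width: 0.0149
```

play_rows(turn=[[0.5, 0, 0], [0, 0, 0], [0, 0, 0], [0, 0, 0], [0, 0, 0], [0, 0, 0], [0, 0, 0], [0, 0, 0], [0, 0, 0], [0, 0, 0]], delta_pos=[[0.1, -0.4, 0], [0, -0.8, 0], [0, -0.6, 0], [0, -0.5, 0], [0, -0.5, 0], [0, -0.5, 0], [0, -0.5, 0], [0, -0.5, 0], [0, -0.5, 0], [0, 0, 0]], grip=[1, 1, 1, 1, 1, 1, 1, 1, 1, 1])

```text
clock: 10.3
eef_pos: [0.4216, 0.0051, 0.0242]
tool_rot: [[-0.0, 1.0, 0.004], [1.0, 0.0, 0.01], [0.009, 0.004, -1.0]]
contact_force: [1.6, 4.2, 4.4]
grip_width: 0.0147
```

Run:
```python
from look import *
look("slide",(220,310,350,450),(160,220,330,430))
o=observe(); print(o["eef_pos"],o["contact_force"])
```

```text
[0.42162328 0.00512289 0.02422426] [1.48871003 3.80976532 5.7510954 ]
```

View pics/slide.png

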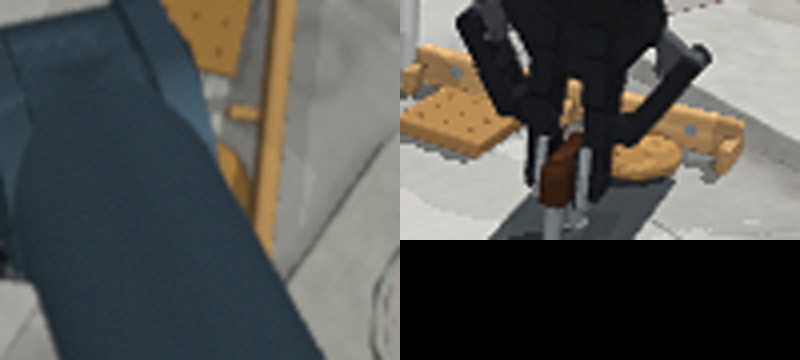

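The cracker sits against the rail at scene crop (645,155), with the blade edge entering under it. I've viewed 8 pictures so far. Pushing on to the rail.

play_rows(turn=[[0, 0, 0], [0, 0, 0], [0, 0, 0], [0, 0, 0], [0, 0, 0], [0, 0, 0], [0, 0, 0], [0, 0, 0], [0, 0, 0], [0, 0, 0]], delta_pos=[[0, -0.5, 0], [0, -0.5, 0], [0, -0.5, 0], [0, -0.5, 0], [0, -0.5, 0], [0, -0.5, 0], [0, -0.4, 0], [0, -0.2, 0], [0, 0, 0], [0, 0, 0]], grip=[1, 1, 1, 1, 1, 1, 1, 1, 1, 1])

```text
clock: 11.65
eef_pos: [0.4214, -0.0304, 0.0242]
tool_rot: [[-0.001, 1.0, 0.004], [1.0, 0.001, 0.01], [0.01, 0.004, -1.0]]
contact_force: [1.3, 4.3, 6.1]
grip_width: 0.0144
```

play_rows(turn=[[0, 0, 0], [0, 0, 0], [0, 0, 0], [0, 0, 0], [0, 0, 0], [0, 0, 0], [0, 0, 0], [0, 0, 0], [0, 0, 0], [0, 0, 0]], delta_pos=[[0, -0.2, 0], [0, -0.2, 0], [0, -0.1, 0], [0, -0.1, 0], [0, 0, 0], [0, 0, 0], [0, 0, 0], [0, 0, 0], [0, 0, 0], [0, 0, 0]], grip=[1, 1, 1, 1, 1, 1, 1, 1, 1, 1])

```text
clock: 12.9
eef_pos: [0.4213, -0.0359, 0.0242]
tool_rot: [[-0.001, 1.0, 0.003], [1.0, 0.001, 0.01], [0.01, 0.003, -1.0]]
contact_force: [1.0, 5.6, 6.2]
grip_width: 0.0149
```

Run:
```python
from look import *
look("under",(180,310,300,450),(160,230,330,430))
o=observe(); print(o["eef_pos"],o["contact_force"])
```

```text
[ 0.42136025 -0.03589604  0.02421102] [-0.21669662  5.98931674  6.31986114]
```

View pics/under.png

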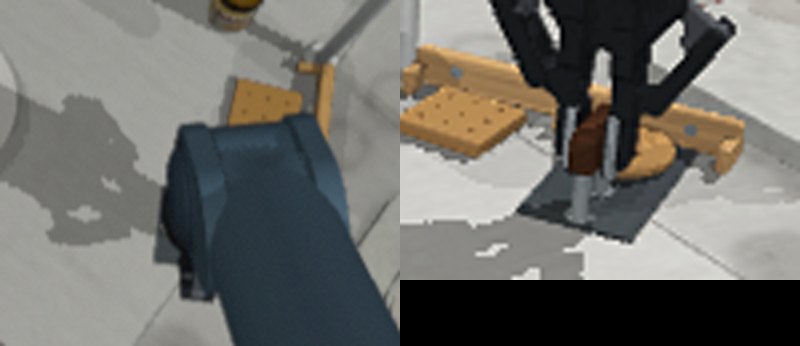

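The cracker lies on the blade at scene crop (650,150), with the blade's right tip corner at (695,150) against the rail. Next I'll lift it gently and check the tip estimate.

play_rows(turn=[[-0.5, 0, 0], [-0.5, 0, 0], [-1, 0, 0], [-1, 0, 0], [-1, 0, 0], [-1, 0, 0], [-1, 0, 0], [-1, 0, 0], [-0.5, 0, 0], [0, 0, 0]], delta_pos=[[0, 0.1, 0.1], [0, 0.1, 0.3], [0, 0.2, 0.5], [0, 0.3, 0.7], [0, 0.4, 1], [0, 0.4, 1], [0, 0.5, 1], [0, 0.5, 0.8], [0, 0.4, 0.4], [0, 0.2, 0]], grip=[1, 1, 1, 1, 1, 1, 1, 1, 1, 1])

```text
clock: 14.25
eef_pos: [0.4198, -0.0057, 0.0815]
tool_rot: [[-0.001, 1.0, 0.001], [0.993, 0.001, -0.122], [-0.122, 0.001, -0.993]]
contact_force: [0.6, -0.2, -1.8]
grip_width: 0.0149
```

Run:
```python
from look import *
print("tipR in robot terms", onz("scene",(403.75,197.5),.001), "expected", .4213-.033,-.1294)
look("lift",(180,310,300,450),(130,230,320,450))
o=observe(); print(o["eef_pos"],o["contact_force"],np.round(o["joint_pos"],2),np.round(o["tool_rot"],3).tolist())
a=np.radians(10); d=np.array([np.cos(a),np.sin(a)])
for th in (-7,0,10,15,20,26):
    t=np.radians(th); P=np.array([.5,.19])+d*(.023-.0935*np.cos(t)+.024*np.sin(t)); print(th,P.round(4),round(.007+.0935*np.sin(t)+.024*np.cos(t),4))
```

```text
tipR in robot terms [ 0.39056453 -0.12782598  0.001     ] expected 0.3883 -0.1294
[ 0.41923984 -0.00614325  0.08103623] [-0.51486349  0.44536839 -2.61128974] [ 0.29  0.21 -0.49  2.23  0.32  0.78 -0.43] [[-0.0, 1.0, -0.001], [0.993, 0.0, -0.122], [-0.122, -0.001, -0.993]]
-7 [0.4284 0.1774] 0.0194
0 [0.4306 0.1778] 0.031
10 [0.4361 0.1787] 0.0469
15 [0.4398 0.1794] 0.0544
20 [0.4442 0.1802] 0.0615
26 [0.4503 0.1812] 0.0696
```

View pics/lift.png

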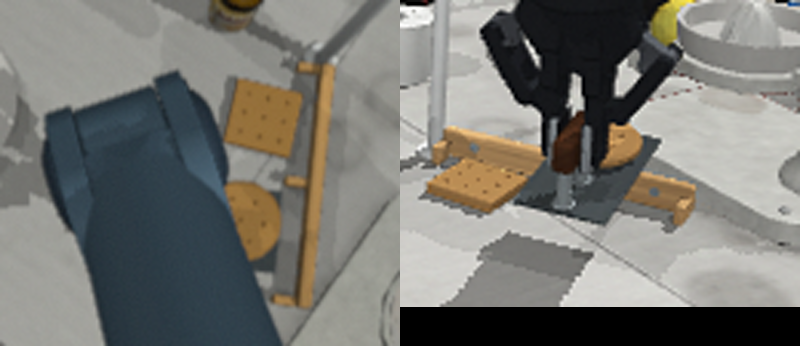

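The cracker rides on the blade, tilted slightly tip-up, at scene crop (620,147), and the square cracker and rail look unchanged. That is 10 pictures viewed. Carrying to the plate with a slow turn of +100°.

play_rows(turn=[[0, 0, 2], [0, 0, 4], [0, 0, 5], [0, 0, 5.5], [0, 0, 5.5], [0, 0, 5.5], [0, 0, 5.5], [0, 0, 5.5], [0, 0, 5.5], [0, 0, 5.5]], delta_pos=[[0, 0.3, 0], [0, 0.6, 0], [0, 0.9, 0], [0, 1, 0], [0, 1, 0], [0.1, 1, 0], [0.1, 1, 0], [0.1, 1, 0], [0.1, 1, 0], [0.1, 1, 0]], grip=[1, 1, 1, 1, 1, 1, 1, 1, 1, 1])

```text
clock: 15.6
eef_pos: [0.4241, 0.0817, 0.0809]
tool_rot: [[-0.757, 0.647, 0.092], [0.642, 0.763, -0.079], [-0.121, -0.001, -0.993]]
contact_force: [0.8, -0.0, -1.4]
grip_width: 0.0151
```

play_rows(turn=[[0, 0, 5.5], [0, 0, 5.5], [0, 0, 5.5], [0, 0, 5.5], [0, 0, 5.5], [0, 0, 5.5], [0, 0, 5.5], [0, 0, 5], [0, 0, 4], [0, 0, 3]], delta_pos=[[0.1, 1, 0], [0.1, 1, 0], [0.1, 1, 0], [0.1, 1, 0], [0, 1, 0], [0, 1, 0], [0, 1, 0], [0, 1, 0], [0, 0.9, 0], [0, 0.6, 0]], grip=[1, 1, 1, 1, 1, 1, 1, 1, 1, 1])

```text
clock: 16.85
eef_pos: [0.4281, 0.1765, 0.0809]
tool_rot: [[-0.977, -0.176, 0.119], [-0.175, 0.984, 0.021], [-0.121, -0.0, -0.993]]
contact_force: [-0.4, 0.1, -2.7]
grip_width: 0.0149
```

play_rows(turn=[[-0.2, 0.9, 0], [-0.3, 1.7, 0], [-0.3, 1.9, 0], [-0.3, 1.9, 0], [-0.4, 1.9, 0], [-0.3, 1.9, 0], [-0.3, 1.9, 0], [-0.3, 1.9, 0], [-0.3, 1.7, 0], [-0.2, 1, 0]], delta_pos=[[0, 0, -0.1], [0.1, 0, -0.2], [0.1, 0, -0.3], [0.1, 0.1, -0.3], [0.1, 0, -0.3], [0.1, 0, -0.3], [0.1, 0.1, -0.3], [0.1, 0, -0.3], [0.1, 0, -0.3], [0, 0, -0.2]], grip=[1, 1, 1, 1, 1, 1, 1, 1, 1, 1])

```text
clock: 18.1
eef_pos: [0.4369, 0.1788, 0.055]
tool_rot: [[-0.97, -0.173, -0.172], [-0.171, 0.985, -0.029], [0.174, 0.001, -0.985]]
contact_force: [-0.9, -0.3, -2.5]
grip_width: 0.0151
```

```bash
cat > tip.py <<'E'
from geo import *
def tip(o):
    R=np.array(o["tool_rot"]); d=-R[:,0]; u=-R[:,2]
    return o["eef_pos"]+.0935*d-.024*u, np.degrees(np.arcsin(-d[2])), d
E
python3 - <<'E'
from tip import *
np.set_printoptions(precision=4,suppress=True)
import cv2
o=observe(); t,a,d=tip(o); print(o["eef_pos"],"tip",t,"tilt",a,d)
im=capture("scene")[:,:,::-1]; cv2.imwrite("pics/ov_scene.png",im)
h=cv2.cvtColor(im,cv2.COLOR_BGR2HSV); m=cv2.inRange(h,(8,90,110),(22,255,255)); m[:210]=0; m[330:]=0; m[:,:240]=0; m[:,420:]=0
n,_,s,c=cv2.connectedComponentsWithStats(m)
for i in range(1,n):
    if s[i,4]>20: print("scene blob",s[i],c[i])
# predicted cracker top centre in blade frame (32 mm behind the tip, 12 mm up)
u=-np.array(o["tool_rot"])[:,2]
for k in (.032,.037): print("pred",k,proj("scene",t-k*d+.012*u))
E
```

```text
[0.4369 0.1788 0.055 ] tip [0.5234 0.194  0.0151] tilt 10.024401966007746 [ 0.9698  0.1706 -0.1741]
scene blob [280 232  35  20 524] [296.5763 241.4179]
pred 0.032 [298.3137 237.1049]
pred 0.037 [300.858 237.192]
```

play_rows(turn=[[0, 0, 0], [0, 0, 0], [-0.2, 1.2, 0], [-0.2, 1.2, 0], [-0.2, 1.2, 0], [-0.2, 1.2, 0], [-0.2, 1.2, 0], [-0.2, 1.2, 0], [-0.2, 1.2, 0], [-0.2, 1.2, 0]], delta_pos=[[0, 0, -0.4], [0, 0, -0.4], [0.1, 0, 0.2], [0.1, 0, 0.2], [0, 0, 0.2], [0.1, 0.1, 0.2], [0.1, 0, 0.2], [0.1, 0, 0.2], [0.1, 0, 0.2], [0.1, 0, 0.1]], grip=[1, 1, 1, 1, 1, 1, 1, 1, 1, 1])

```text
clock: 19.4
eef_pos: [0.4437, 0.1798, 0.0624]
tool_rot: [[-0.927, -0.173, -0.333], [-0.164, 0.985, -0.056], [0.338, 0.002, -0.941]]
contact_force: [-0.7, -0.7, -2.2]
grip_width: 0.0147
```

```bash
cat >> tip.py <<'E'
import cv2
def rep(name):
    o=observe(); t,a,d=tip(o); print(np.round(o["eef_pos"],4),"tip",np.round(t,4),"tilt %.1f"%a,"F",np.round(o["contact_force"],1))
    im=capture("scene")[:,:,::-1]; cv2.imwrite(f"pics/{name}.png",im)
    h=cv2.cvtColor(im,cv2.COLOR_BGR2HSV); m=cv2.inRange(h,(8,90,110),(22,255,255)); m[:210]=0; m[330:]=0; m[:,:240]=0; m[:,420:]=0
    n,_,s,c=cv2.connectedComponentsWithStats(m)
    for i in range(1,n):
        if s[i,4]>20: print("blob",s[i],c[i].round(1))
    u=-np.array(o["tool_rot"])[:,2]; print("pred on blade",proj("scene",t-.032*d+.012*u).round(1),"pred plate centre",proj("scene",[.5,.19,.012]).round(1))
E
python3 -c "
from tip import *
rep('t20')"
```

```text
[0.4437 0.1798 0.0624] tip [0.5224 0.1937 0.0082] tilt 19.7 F [-0.7 -0.7 -2.2]
blob [280 232  33  21 470] [295.7 242.2]
pred on blade [297.2 237.8] pred plate centre [295.3 246. ]
```

play_rows(turn=[[-0.2, 1, 0], [-0.2, 1, 0], [-0.2, 1, 0], [-0.1, 1, 0], [-0.2, 1, 0], [-0.2, 1, 0], [-0.1, 0.7, 0], [0, 0, 0], [0, 0, 0], [0, 0, 0]], delta_pos=[[0.1, 0, 0.1], [0.1, 0, 0.1], [0.1, 0.1, 0.1], [0.1, 0, 0.1], [0.1, 0, 0.1], [0.1, 0, 0.1], [0.1, 0, 0.1], [0, 0, 0], [0, 0, 0], [0, 0, 0]], grip=[1, 1, 1, 1, 1, 1, 1, 1, 1, 1])

```text
clock: 20.7
eef_pos: [0.4503, 0.1807, 0.0693]
tool_rot: [[-0.881, -0.173, -0.44], [-0.156, 0.985, -0.076], [0.446, 0.002, -0.895]]
contact_force: [0.1, 0.3, -1.8]
grip_width: 0.0151
```

```bash
python3 -c "
from tip import *
rep('t26')"
```

```text
[0.4503 0.1807 0.0693] tip [0.5222 0.1935 0.0061] tilt 26.5 F [ 0.1  0.3 -1.8]
blob [276 232  33  21 427] [291.8 242.2]
pred on blade [295.9 237.2] pred plate centre [295.3 246. ]
```

The cracker has slid forward, with its leading edge on the plate. Withdrawing the blade slowly.

play_rows(turn=[[0, 0, 0], [0, 0, 0], [0, 0, 0], [0, 0, 0], [0, 0, 0], [0, 0, 0], [0, 0, 0], [0, 0, 0], [0, 0, 0], [0, 0, 0]], delta_pos=[[-0.1, 0, 0.1], [-0.2, 0, 0], [-0.3, -0.1, 0], [-0.3, 0, 0], [-0.3, -0.1, 0], [-0.3, -0.1, 0], [-0.3, 0, 0], [-0.3, -0.1, 0], [-0.3, 0, 0], [-0.3, -0.1, 0]], grip=[1, 1, 1, 1, 1, 1, 1, 1, 1, 1])

```text
clock: 22.0
eef_pos: [0.4233, 0.1758, 0.0703]
tool_rot: [[-0.881, -0.173, -0.44], [-0.156, 0.985, -0.075], [0.446, 0.002, -0.895]]
contact_force: [-0.7, 0.8, -2.1]
grip_width: 0.0149
```

Run:
```python
from tip import *
rep('wd1')
im=cv2.imread("pics/wd1.png")[190:300,230:380]; cv2.imwrite("pics/wd1c.png",cv2.resize(im,None,fx=4,fy=4,interpolation=cv2.INTER_CUBIC))
```

```text
[0.4233 0.1758 0.0703] tip [0.4952 0.1886 0.0071] tilt 26.5 F [-0.7  0.8 -2.1]
blob [289 235  32  19 403] [305.2 244. ]
pred on blade [310.1 239.4] pred plate centre [295.3 246. ]
```

View pics/wd1c.png

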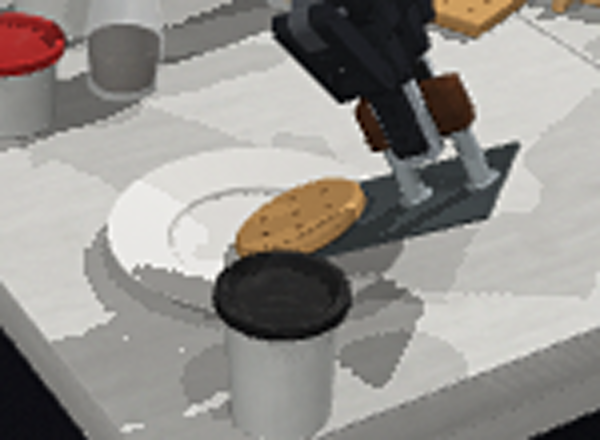

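The cracker is still on the blade and came back with it (crop (300,215)), so friction is at the high end. I'll raise slightly, move forward again and tilt further. That is 11 pictures viewed.

play_rows(turn=[[0, 0, 0], [0, 0, 0], [0, 0, 0], [0, 0, 0], [0, 0, 0], [-0.2, 1, 0], [-0.2, 1, 0], [-0.2, 1, 0], [-0.1, 1, 0], [0, 0, 0]], delta_pos=[[0, 0, 0.2], [0.6, 0.1, 0], [0.7, 0.1, 0], [0.7, 0.1, 0], [0.6, 0.1, 0], [0.1, 0, 0.1], [0.1, 0, 0.1], [0.1, 0, 0.1], [0.1, 0, 0.1], [0, 0, 0]], grip=[1, 1, 1, 1, 1, 1, 1, 1, 1, 1])

```text
clock: 23.3
eef_pos: [0.4538, 0.1797, 0.0761]
tool_rot: [[-0.848, -0.172, -0.501], [-0.15, 0.985, -0.086], [0.509, 0.002, -0.861]]
contact_force: [-0.4, -0.5, -1.7]
grip_width: 0.0146
```

```bash
python3 -c "
from tip import *
rep('t30'); o=observe(); print(o['clock'])"
```

```text
[0.4538 0.1797 0.0761] tip [0.5211 0.1917 0.0079] tilt 30.6 F [-0.4 -0.5 -1.7]
blob [273 231  31  22 410] [287.8 241.4]
pred on blade [296.  235.1] pred plate centre [295.3 246. ]
23.35
```

play_rows(turn=[[-0.2, 1, 0], [-0.2, 1, 0], [-0.2, 1, 0], [-0.1, 1, 0], [0, 0, 0], [0, 0, 0], [0, 0, 0], [0, 0, 0], [0, 0, 0], [0, 0, 0]], delta_pos=[[0.1, 0, 0.1], [0.1, 0, 0.1], [0.1, 0, 0.1], [0.1, 0, 0.1], [0, 0, 0], [-0.2, 0, 0], [-0.2, -0.1, 0], [-0.3, 0, 0], [-0.3, -0.1, 0], [-0.3, 0, 0]], grip=[1, 1, 1, 1, 1, 1, 1, 1, 1, 1])

```text
clock: 24.6
eef_pos: [0.4443, 0.1775, 0.0803]
tool_rot: [[-0.81, -0.173, -0.56], [-0.143, 0.985, -0.097], [0.568, 0.002, -0.823]]
contact_force: [0.4, 0.2, -1.9]
grip_width: 0.0153
```

```bash
python3 -c "
from tip import *
rep('wd2')"
```

```text
[0.4443 0.1775 0.0803] tip [0.5066 0.1886 0.0074] tilt 34.6 F [ 0.4  0.2 -1.9]
blob [273 233  33  20 452] [288.5 242.7]
pred on blade [302.7 235.8] pred plate centre [295.3 246. ]
```

The cracker now stays put while the blade withdraws. Continuing.

play_rows(turn=[[0, 0, 0], [0, 0, 0], [0, 0, 0], [0, 0, 0], [0, 0, 0], [0, 0, 0], [0, 0, 0], [0, 0, 0], [0, 0, 0], [0, 0, 0]], delta_pos=[[-0.3, -0.1, -0.1], [-0.3, 0, 0], [-0.3, -0.1, 0], [-0.3, 0, 0], [-0.3, -0.1, 0], [-0.3, 0, 0], [-0.3, -0.1, 0], [-0.3, 0, 0], [-0.3, -0.1, 0], [-0.3, 0, 0]], grip=[1, 1, 1, 1, 1, 1, 1, 1, 1, 1])

```text
clock: 25.9
eef_pos: [0.4159, 0.1735, 0.0795]
tool_rot: [[-0.813, -0.172, -0.557], [-0.144, 0.985, -0.095], [0.565, 0.003, -0.825]]
contact_force: [3.0, 1.8, -0.1]
grip_width: 0.0149
```

```bash
python3 -c "
from tip import *
rep('wd3'); print(observe()['joint_pos'].round(2) if hasattr(observe()['joint_pos'],'round') else observe()['joint_pos'])"
```

```text
[0.4159 0.1735 0.0795] tip [0.4785 0.1846 0.0069] tilt 34.4 F [ 3.   1.8 -0.1]
blob [273 237  35  21 511] [289.7 246.1]
pred on blade [317.4 239.2] pred plate centre [295.3 246. ]
[ 0.2   0.75 -0.78  1.74  0.27  1.42  1.04]
```

The tip is rubbing lightly on the plate (3 N), so I'll raise it 1.5 mm and continue.

play_rows(turn=[[0, 0, 0], [0, 0, 0], [0, 0, 0], [0, 0, 0], [0, 0, 0], [0, 0, 0], [0, 0, 0], [0, 0, 0], [0, 0, 0], [0, 0, 0]], delta_pos=[[0, 0, 0.15], [-0.3, 0, 0], [-0.3, -0.1, 0], [-0.3, 0, 0], [-0.3, -0.1, 0.05], [-0.3, 0, 0.1], [-0.3, -0.1, 0.1], [-0.3, 0, 0.15], [0, 0, 0], [0, 0, 0]], grip=[1, 1, 1, 1, 1, 1, 1, 1, 1, 1])

```text
clock: 27.2
eef_pos: [0.3917, 0.1691, 0.0846]
tool_rot: [[-0.808, -0.173, -0.563], [-0.143, 0.985, -0.098], [0.572, 0.001, -0.821]]
contact_force: [-1.2, 0.1, 0.1]
grip_width: 0.015
```

Run:
```python
from tip import *
rep('wd4')
# plate shift: compare scene edge of plate before/after on the visible left rim
a=cv2.imread("pics/scene0.png",0); 
for n in ("wd1","wd3","wd4"):
    b=cv2.imread(f"pics/{n}.png",0); T=a[228:262,250:275]
    r=cv2.matchTemplate(b[220:270,242:283],T,cv2.TM_CCOEFF_NORMED); print(n,cv2.minMaxLoc(r)[1::2],"(expect 8,8)")
```

```text
[0.3917 0.1691 0.0846] tip [0.4537 0.1801 0.0114] tilt 34.9 F [-1.2  0.1  0.1]
blob [274 237  34  21 497] [289.5 246.3]
pred on blade [330.7 239.5] pred plate centre [295.3 246. ]
wd1 (0.8005760312080383, (8, 8)) (expect 8,8)
wd3 (0.709095299243927, (8, 8)) (expect 8,8)
wd4 (0.844865083694458, (8, 8)) (expect 8,8)
```

play_rows(turn=[[0, 0, 0], [0, 0, 0], [1.2, -6.9, 0], [1.2, -6.9, 0], [1.2, -6.9, 0], [1.2, -6.9, 0], [1.2, -6.8, 0], [0, 0, 0], [0, 0, -6], [0, 0, -8]], delta_pos=[[0, 0, 1], [0, 0, 2], [0, 0, 2], [0, 0, 1], [0, 0, 0], [0, 0, 0], [0, 0, 0], [0, 0, 0], [0.2, -1, 0], [0.5, -1.2, 0]], grip=[1, 1, 1, 1, 1, 1, 1, 1, 1, 1])

```text
clock: 28.5
eef_pos: [0.4013, 0.1482, 0.1457]
tool_rot: [[-0.997, 0.074, 0.004], [0.074, 0.997, 0.001], [-0.004, 0.001, -1.0]]
contact_force: [-0.8, 0.4, -2.4]
grip_width: 0.0148
```

play_rows(turn=[[0, 0, -9], [0, 0, -9], [0, 0, -9], [0, 0, -9], [0, 0, -9], [0, 0, -9], [0, 0, -9], [0, 0, -9], [0, 0, -9], [0, 0, -5]], delta_pos=[[0.5, -1.2, 0], [0.5, -1.2, 0], [0.5, -1.2, 0], [0.5, -1.2, 0], [0.5, -1.2, 0], [0.5, -1.2, 0], [0.5, -1.2, 0], [0.5, -1.2, 0], [0.1, -0.1, 0], [0, 0, 0]], grip=[1, 1, 1, 1, 1, 1, 1, 1, 1, 1])

```text
clock: 29.75
eef_pos: [0.4427, 0.0508, 0.1452]
tool_rot: [[0.004, 1.0, -0.001], [1.0, -0.004, -0.004], [-0.004, -0.001, -1.0]]
contact_force: [-0.1, 0.2, -2.1]
grip_width: 0.0152
```

Run:
```python
from tip import *
np.set_printoptions(precision=3,suppress=True)
rep('away'); print(observe()["tool_rot"])
im=capture("top")[:,:,::-1]; cv2.imwrite("pics/away_top.png",im)
h=cv2.cvtColor(im,cv2.COLOR_BGR2HSV); m=cv2.inRange(h,(8,90,90),(22,255,255)); m[:180]=0; m[260:]=0; m[:,:235]=0; m[:,320:]=0
n,_,s,c=cv2.connectedComponentsWithStats(m)
for i in range(1,n):
    if s[i,4]>20: print("top blob",s[i],c[i],onz("top",c[i],.015))
print("plate px",proj("top",[.5,.19,.005]),"edge",onz("top",(298,305),0),onz("top",(262,277),0))
```

```text
[0.443 0.051 0.145] tip [ 0.442 -0.043  0.122] tilt -0.2 F [-0.1  0.2 -2.1]
blob [274 237  33  21 474] [289.2 246.2]
pred on blade [368.9 156.5] pred plate centre [295.3 246. ]
[[ 0.005  1.    -0.001]
 [ 1.    -0.005 -0.004]
 [-0.004 -0.001 -1.   ]]
top blob [261 202  28  27 579] [274.413 215.031] [0.505 0.194 0.015]
plate px [276.082 217.968] edge [0.312 0.114 0.   ] [0.363 0.203 0.   ]
```

The cracker lies at (0.505,0.194) in the top view, about 6 mm from the plate centre. Now laying the lifter down.

play_rows(turn=[[0, 0, 0], [0, 0, 0], [0, 0, 0], [0, 0, 0], [0, 0, 0], [0, 0, 0], [0, 0, 0], [0, 0, 0], [0, 0, 0], [0, 0, 0]], delta_pos=[[0, 0, -2], [0, 0, -3], [0, 0, -3], [0, 0, -2], [0, 0, -1], [0, 0, -0.5], [0, 0, -0.3], [0, 0, -0.2], [0, 0, -0.1], [0, 0, 0]], grip=[1, 1, 1, 1, 1, 1, 1, 1, 1, 1])

```text
clock: 31.1
eef_pos: [0.442, 0.0507, 0.0242]
tool_rot: [[-0.0, 1.0, 0.002], [1.0, 0.0, -0.006], [-0.006, 0.002, -1.0]]
contact_force: [0.2, -0.8, -0.2]
grip_width: 0.0153
```

play_rows(turn=[[0, 0, 0], [0, 0, 0], [0, 0, 0], [0, 0, 0], [0, 0, 0], [0, 0, 0], [0, 0, 0], [0, 0, 0], [0, 0, 0], [0, 0, 0]], delta_pos=[[0, 0, -0.05], [0, 0, 0], [0, 0, 0], [0, 0, 0], [0, 0, 0], [0, 0, 0], [0, 0, 1], [0, 0, 2], [0, 0, 3], [0, 0, 3]], grip=[1, 1, 2.5, 4, 4.5, 4.5, 4.5, 4.5, 4.5, 4.5])

```text
clock: 32.35
eef_pos: [0.4414, 0.0509, 0.1146]
tool_rot: [[-0.0, 1.0, 0.001], [1.0, 0.0, -0.005], [-0.005, 0.001, -1.0]]
contact_force: [0.4, -0.7, -0.4]
grip_width: 0.0448
```

play_rows(turn=[[0, 0, 0], [0, 0, 0], [0, 0, 0], [0, 0, 0], [0, 0, 0], [0, 0, 0], [0, 0, 0], [0, 0, 0], [0, 0, 0], [0, 0, 0]], delta_pos=[[0, 0, 5], [0, 0, 5], [0, 0, 5], [0, 0, 5], [0, 0, 5], [0, 0, 4], [0, 0, 3], [0, 0, 0], [0, 0, 0], [0, 0, 0]], grip=[4.5, 4.5, 4.5, 4.5, 4.5, 4.5, 4.5, 4.5, 4.5, 4.5])

```text
clock: 33.6
eef_pos: [0.4406, 0.0507, 0.4316]
tool_rot: [[-0.0, 1.0, -0.002], [1.0, 0.0, -0.005], [-0.005, -0.002, -1.0]]
contact_force: [-0.1, -0.4, 0.5]
grip_width: 0.0451
```

Run:
```python
from look import *
look("final",(120,310,200,450),(140,310,210,430))
o=observe(); print(o["clock"],o["eef_pos"],o["contact_force"])
```

```text
33.7 [0.44085921 0.05064517 0.43194932] [ 0.33193768  0.00980313 -0.90057409]
```

View pics/final.png

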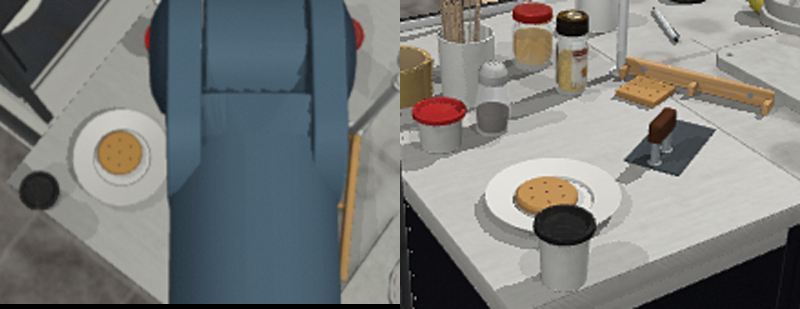

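The cracker lies flat, holes up, near the middle of the plate (top crop (121,153), scene crop (547,194)). The lifter lies flat and clear of the plate at scene crop (672,148), and the pots look in place. I'll run a quick pixel check of the bystanders, then hand in.

Run:
```python
from station import *
import cv2
for n,bs in (("scene",{"square":(170,205,325,365),"mustard":(190,225,212,250),"mill":(170,215,250,275),"spice":(140,195,292,318),"pepper":(250,302,280,325)}),("top",{"plate":(185,252,242,290),"pepper":(222,255,208,240)})):
    a=cv2.imread(f"pics/{n}0.png"); b=cv2.imread(f"pics/final_{n}.png")
    for k,(t,u,l,r) in bs.items():
        print(n,k,cv2.minMaxLoc(cv2.matchTemplate(b[t-6:u+6,l-6:r+6],a[t:u,l:r],cv2.TM_CCOEFF_NORMED))[1::2],"expect (6,6)")
job_done()
```

```text
scene square (0.6235669851303101, (6, 6)) expect (6,6)
scene mustard (0.9995807409286499, (6, 6)) expect (6,6)
scene mill (0.9778055548667908, (6, 6)) expect (6,6)
scene spice (0.9947887063026428, (6, 6)) expect (6,6)
scene pepper (0.9345623254776001, (6, 6)) expect (6,6)
top plate (0.3919403553009033, (6, 6)) expect (6,6)
top pepper (0.999214768409729, (6, 6)) expect (6,6)
the job is handed in; nothing more can be done
```

The round cracker is on the plate, lying flat and the same side up, and the lifter lies flat on the counter, clear of the plate and released. I handed the job in at about 34 s of the 67 s allowed.

- **Cracker:** the top view puts it about 6 mm from the plate's centre. The scene view agrees roughly, at 8–9 mm. The fingers never touched it.
- **Bystanders:** an image comparison with the first pictures found the square cracker, plate, mustard, mill, spice jar and pepper pot all where they started. The matches for the plate (0.39) and square cracker (0.62) were weak. The cracker and changed shadows now fill the plate patch. For the square cracker I put it down to changed shadows and did not check further.
- **First try at tipping failed:** at 26.5° of tilt the cracker stayed on the blade and came back with it, although the stated range is 16 to 23°. I moved forward again and tilted to about 35°, and it then stayed put as the blade withdrew.
- **Contact with the plate:** the blade tip rubbed the plate for a moment at about 3 N, and I raised it. The plate did not shift in the image.

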